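# Count a green specimen on the bench tally counter

## Task

The green specimen has passed inspection: count it on the bench tally counter with the green lever. Swing the green lever by its upright grip all the way to its stop, then release it and let it spring back to rest. Leave the lever of the red counter alone.

Things in the scene. Friction and masses are not known exactly. Their poses are not given: they have to be found in the camera images.
- green_counter: Grey tally counter with green grip and green tag, fixed to the bench, left or right of a like red one. Housing 80 mm in its x, 100 mm in its y (-30 to +70 mm), top plate 42 mm above the bench; window with white drums in front (-x). Origin: on the lever's upright pivot axis, at bench height; z up. At rest the lever points along (0.5, -0.87) of its x, y.
- green_grip (a point): Centre of the top of the green grip: an upright cylinder 18 mm across, 52 to 92 mm above the bench, at the end of the lever, 70 mm from the pivot axis. The lever is a flat steel bar 12 mm wide, 47 to 52 mm above the bench; pivot cap and stop pins reach 55 mm. At rest the grip stands just outside the housing's right (-y) edge, on the side away from the robot.
- green_lever (a joint): Angle of the green lever about the upright pivot axis, rad: 0 at rest, growing as it swings clockwise seen from above (the grip comes toward the robot), 1.05 at the stop. A spring returns it to 0 from anywhere: about 1 N at the grip near rest, 3 N at the stop.
- red_lever (a joint): Angle of the same kind of lever, with a red grip, on the red counter: 0 at rest. It is to be left alone.

How it is judged:
By the outcome, as a careful person would: the job done as asked, in the order asked, and still so for the second after the job is handed in, with the robot touching nothing.
It also fails if it takes over 32 s, if anything falls off the work surface, if the arm or the gripper's body presses on something with over 40 N, if the wrist force passes 120 N, or if a joint passes its speed limit or range.

## Robot

A 6-joint arm with a two-finger parallel gripper is mounted at the origin on a cart in front of the work surface, level with it; the furniture and walls round the work are solid. World frame = base frame: x ahead of the robot, y to its left, z up, the work surface at z = 0. Lengths are in m, angles in rad, forces in N, time in s.
With the tool pointing down it reaches from about 0.375 to 0.925 m from the base axis. Payload 5.7 kg.
Tool frame: the origin (TCP) lies at the very end of the fingers, on their centre line; the grasp point (between the pads) lies pinch_z behind it (pinch_z is the distance from the TCP to the grasp point, in m); x points along the fingers, y is the direction in which the jaws open and shut, and the axes are right-handed (so a half turn about x gives the same grasp; the last joint's range is limited). The gripper opens to 85 mm and grips with 20 to 120 N. Pads are 22 mm wide; open, the fingers measure 114 mm over their backs; the gripper's body (76 mm by 85 mm) begins 54 mm behind the grasp point. The pads swing forward as they close: fully open they stand 13 mm farther back than shut.
Start: joints at [0.996, 0.359, 1.51, -0, 1.272, -0.115], TCP at [0.266, 0.538, 0.231] pointing down, gripper open.
Joint ranges: [-2.97, 2.97], [-1.01, 2.36], [0.21, 2.38], [-0.96, 4.11], [0.2, 2.71], [-2.98, 2.98]. Speed limits (rad/s): [2.39, 2.39, 3.14, 3.14, 3.14, 3.14].

## Interface

Orientations are given as a unit quaternion [x, y, z, w].
In Python, from bench import * gives the robot as it stands. The module is installed in compiled form; this text tells all that it offers.
- The arm moves only by the tool apply_moves, never from a script. Its argument "motion" is a list that holds one entry, the list of rows, each a list of 7 numbers: the shift along the tool's x, y, z as a fraction of full scale, then the turn, a rotation vector about the tool's x, y, z as a fraction of full scale, then the opening, from 0 (shut) to 1 (fully open). In form: [[[tx, ty, tz, rx, ry, rz, gripper], ...]]. A call has 1 to 5 rows; each row is the pose to reach, as a shift and turn from the pose measured when the call began, along the tool's axes at that moment; what a row does not reach only later rows make up. Full scale, the value 1, is 0.1 m for a shift and 120 degrees for a turn. A row lasts 1/10 s, in which the tool goes at most 50 mm and 8.59 degrees, less where a joint would pass 70% of its speed; a pose out of reach is approached as far as the arm can. A call with a number of a shift or a turn outside -1 to 1 is refused whole. A call with a gripper value outside its range is refused whole. The fingers move at their own pace and stop on an object; "force" is the grip in N (left out, the last holds). Time passes only in rows, so rows that repeat a pose let the fingers close. It gives the time, the measured TCP pose, the force and the opening at its end, in the units of the state.
- get_obs(): the state, without advancing time (a new reading comes with each control period).
- grab_frame(name): name is "scene" or "side" or "wrist"; returns a dict with "image" (384x512x3 uint8, blue, green, red), "range_z" (384x512 float32, m along the optical axis (not along the pixel's ray), 0 where there is no reading), "camera_matrix" (3x3 intrinsics, pixels), "k1" (the pictures are not rectified: a ray, as slopes to the right and down, at radius r is drawn at 1 + k1 r^2 times it, then the intrinsics apply), "rvec" (rotation vector, rad) and "tvec" (3), from world to camera coordinates, as OpenCV has them. Camera axes: x right, y down, z forward; pixel columns grow to the right and rows downward; lengths in m; the calibration is good to about 2 mm. A picture is of the moment at which its call begins.
- close_job(): hands the job in, once; it reports no verdict.
The state is a dict: "clock": time; "qpos": joint angles; "qvel": joint speeds; "effort": joint torques, N m; "tool_pos": TCP position; "ee_rot": TCP orientation; "ft_force": force on the tool from outside, world axes, zero at the start; "torque": the same for the moment, N m; "width": opening from 0.0 (shut) to 1.0 (fully open).
Only numpy, scipy, OpenCV 4.12 (cv2) and the standard library are available. Lean on these libraries where they do the work, as an engineer would, in place of code of your own. Each camera call takes 0.05 s, during which the arm holds its last target.

## Working session

There is one attempt and no reset: what is moved stays moved. The work goes in short steps, Python scripts to look and compute and a tool call to move; the robot and the scene stay as the last step left them, time stands still between calls to the robot, and variables do not carry over. Pictures are saved under pics/ and viewed, and the job is handed in when it is done.

Besides the shell and the picture viewer there is one more tool, called after "Emit:" by a JSON object that holds its "op" and its "data", one argument or row to a line. apply_moves: Moves the arm, as the interface text tells. Shift numbers are shares of 0.1 m and turn numbers shares of 120 degrees, none past 1 either way. Its arguments: {"type":"object","properties":{"motion":{"type":"array","items":{"type":"array","items":{"type":"array","items":{"type":"number"}}}},"force":{"type":"number"}},"required":["motion"]}

```bash
mkdir -p pics; cat > h.py <<'E'
from bench import *
import numpy as np, cv2
from scipy.spatial.transform import Rotation as R
def px2w(f,u,v,z=None,d=None):
    K=f["camera_matrix"];k=f["k1"]
    sx=(u-K[0,2])/K[0,0];sy=(v-K[1,2])/K[1,1]
    a,b=sx,sy
    for _ in range(20):
        r2=a*a+b*b; a=sx/(1+k*r2); b=sy/(1+k*r2)
    Rm=R.from_rotvec(np.ravel(f["rvec"])).as_matrix();t=np.ravel(f["tvec"])
    c=-Rm.T@t; ray=Rm.T@np.array([a,b,1])
    if d is None and z is None: d=f["range_z"][int(round(v)),int(round(u))]
    if z is not None: d=(z-c[2])/ray[2]
    return c+ray*d
E
python3 - <<'E'
from h import *
print(get_obs())
for n in ["scene","side","wrist"]:
    f=grab_frame(n); cv2.imwrite(f"pics/{n}0.png",f["image"]); np.save(f"{n}0.npy",f,allow_pickle=True)
    Rm=R.from_rotvec(np.ravel(f["rvec"])).as_matrix(); print(n,-Rm.T@np.ravel(f["tvec"]),Rm[2])
E
```

```text
{'clock': 0.0, 'qpos': array([ 9.95904445e-01,  3.59522943e-01,  1.51145350e+00, -2.04406703e-05,
        1.27249733e+00, -1.15133355e-01]), 'qvel': array([ 0.00080013,  0.00131073, -0.00118765,  0.00044945, -0.00022388,
       -0.0005278 ]), 'effort': array([ 3.83776525e-03, -5.27622771e+01, -2.78621060e+01,  1.78361961e-04,
        1.33803865e-02,  1.73657611e-05]), 'tool_pos': array([0.26589156, 0.53709553, 0.23043489]), 'ee_rot': array([ 0.16049096,  0.68872418, -0.1617474 ,  0.68828731]), 'ft_force': array([-0.3253241 ,  0.36073087,  0.04849402]), 'torque': array([-0.03797229,  0.05222344,  0.01739294]), 'width': 1.0071121115107975}
scene [ 0.10673187 -0.62485551  0.64271899] [ 0.47304457  0.6173034  -0.62862178]
side [0.4244932  0.58193794 0.69237553] [ 0.11379543 -0.75217444 -0.6490641 ]
wrist [0.19872741 0.56975252 0.37268021] [ 0.26359041 -0.13242758 -0.95550145]
```

View pics/scene0.png

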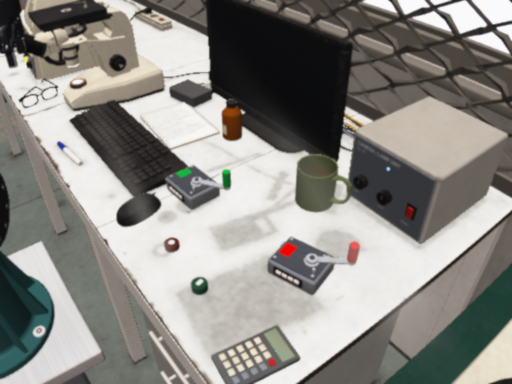

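View pics/side0.png

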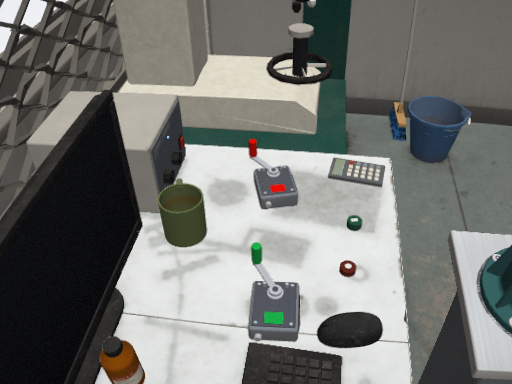

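The scene view shows the green counter at about (192,186) with its grip at (227,178), and the red counter at (301,263). In the side view the green grip top is at about (256,246) and the pivot cap at (275,292). I'll enlarge both to read them more closely.

```bash
python3 - <<'E'
import cv2,numpy as np
a=cv2.imread("pics/side0.png")[225:345,225:325]; cv2.imwrite("pics/sc.png",cv2.resize(a,None,fx=5,fy=5,interpolation=cv2.INTER_CUBIC))
a=cv2.imread("pics/scene0.png")[150:220,150:250]; cv2.imwrite("pics/cc.png",cv2.resize(a,None,fx=7,fy=7,interpolation=cv2.INTER_CUBIC))
E
```

```text
(no output)
```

View pics/sc.png

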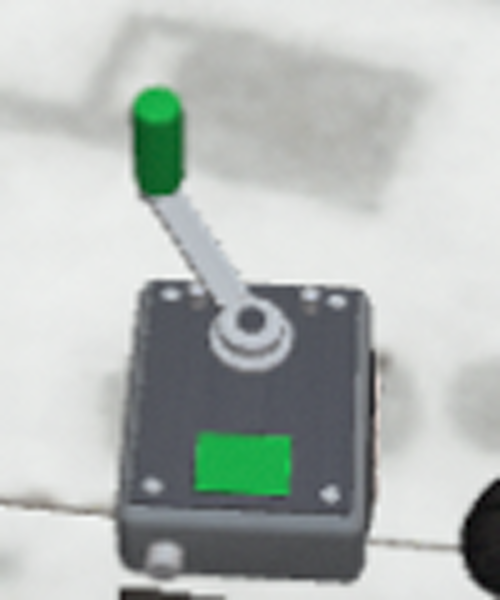

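View pics/cc.png

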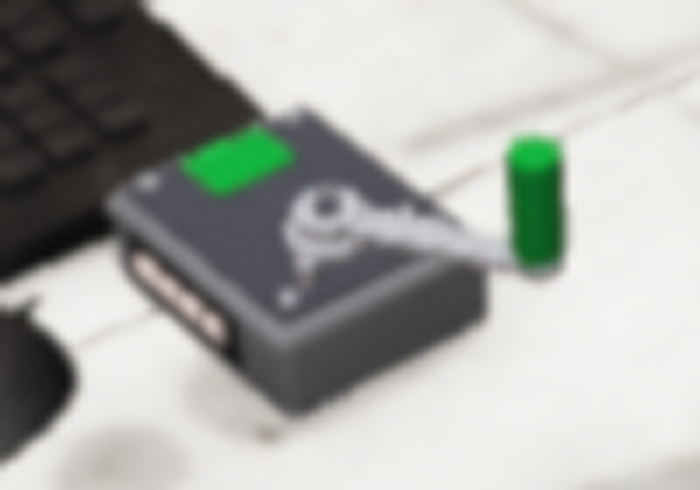

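```bash
python3 - <<'E'
from h import *
s=np.load("side0.npy",allow_pickle=True).item();c=np.load("scene0.npy",allow_pickle=True).item()
def S(x,y,z): return px2w(s,225+x/5-.4,225+y/5-.4,z)
def C(x,y,z): return px2w(c,150+x/7-.43,150+y/7-.43,z)
g1,g2=S(158,105,.092),C(535,153,.092);p1,p2=S(252,320,.055),C(327,207,.055)
print("grip",g1,g2,"pivot",p1,p2)
print([np.linalg.norm((g-p)[:2]) for g,p in((g1,p1),(g2,p2))])
for g,p in((g1,p1),(g2,p2)):
    d=(g-p)[:2];print("lever dir deg",np.degrees(np.arctan2(d[1],d[0])), "yaw",np.degrees(np.arctan2(d[1],d[0]))+60)
# corners top plate
for n,q in dict(farR=(140,282),nearR=(372,288),nearL=(365,520),farL=(120,515)).items(): print(n,S(*q,.042))
print("tag",S(243,463,.042),C(238,160,.042))
print("screws",S(170,294,.042),S(337,300,.042),S(152,485,.042),S(330,494,.042))
# range check
for f,u,v in((s,256,246),(s,256,250),(c,226,172)): print(px2w(f,u,v))
r=px2w(s,252.5,147,.092);print("red grip",px2w(s,252.5,142,.092))
o=get_obs();print(R.from_quat(o["ee_rot"]).as_matrix())
E
```

```text
grip [0.51984779 0.01687082 0.092     ] [0.51977487 0.01285253 0.092     ] pivot [0.48129245 0.07467461 0.055     ] [0.48117769 0.07158676 0.055     ]
[np.float64(0.06948231430458662), np.float64(0.07028123648951044)]
lever dir deg -56.296566378410105 yaw 3.7034336215898946
lever dir deg -56.689095356793395 yaw 3.310904643206605
farR [0.52205132 0.05265193 0.042     ]
nearR [0.44373509 0.0458592  0.042     ]
nearL [0.43834177 0.13912227 0.042     ]
farL [0.51438951 0.14655769 0.042     ]
tag [0.4786124  0.12220574 0.042     ] [0.48001866 0.12579598 0.042     ]
screws [0.51121811 0.05658379 0.042     ] [0.45502189 0.05242254 0.042     ] [0.50609514 0.13410689 0.042     ] [0.45007999 0.13069279 0.042     ]
[0.51993778 0.01848621 0.0927009 ]
[0.51958225 0.02195053 0.08663391]
[0.51650186 0.00790067 0.09486726]
red grip [ 0.57155036 -0.28600896  0.092     ]
[[-7.81084175e-04  4.43753749e-01  8.96148425e-01]
 [-1.25848168e-03  8.96147553e-01 -4.43754414e-01]
 [-9.99998903e-01 -1.47439592e-03 -1.41510709e-04]]
```

```bash
python3 - <<'E'
from h import *
s=np.load("side0.npy",allow_pickle=True).item()
for n,u,v in(("mug rim near",205,195),("mug",180,190),("mon corner",140,205),("mon top",110,100),("bottle top",112,342)): print(n,px2w(s,u,v))
E
```

```text
mug rim near [ 0.66581212 -0.20306472  0.00279404]
mug [ 0.69189932 -0.12632243  0.0781892 ]
mon corner [ 0.78082138 -0.12037114  0.03468511]
mon top [ 0.75375591 -0.04594419  0.3218317 ]
bottle top [0.69190838 0.23955162 0.10463193]
```

Emit:
{"op": "apply_moves", "data": {
  "motion": [
    [[0,-0.67,1,0,0,0,0.14],[0,-0.67,1,0,0,0,0.14],[0,-0.67,1,0,0,0,0.14]]
  ]
}}

```text
clock: 0.45
tool_pos: [0.3266, 0.4295, 0.2302]
ee_rot: [0.16, 0.689, -0.163, 0.688]
ft_force: [-0.1, 0.5, -0.1]
width: 0.513
```

Emit:
{"op": "apply_moves", "data": {
  "motion": [
    [[0,-0.67,1,0,0,0,0.14],[0,-0.67,1,0,0,0,0.14],[0,-0.67,1,0,0,0,0.14],[0,-0.67,1,0,0,0,0.14]]
  ]
}}

```text
clock: 0.85
tool_pos: [0.3876, 0.3223, 0.2304]
ee_rot: [0.161, 0.688, -0.165, 0.688]
ft_force: [-0.2, 0.8, 0.2]
width: 0.138
```

Emit:
{"op": "apply_moves", "data": {
  "motion": [
    [[0,-0.67,1,0,0,0,0.14],[0,-0.67,1,0,0,0,0.14],[0,-0.67,1,0,0,0,0.14],[0,-0.67,1,0,0,0,0.14]]
  ]
}}

```text
clock: 1.25
tool_pos: [0.4482, 0.2162, 0.2307]
ee_rot: [0.162, 0.688, -0.166, 0.688]
ft_force: [0.1, 0.3, 0.4]
width: 0.142
```

Emit:
{"op": "apply_moves", "data": {
  "motion": [
    [[0,-0.5,0.8,-0.07,0,0,0.14],[0,-0.5,0.8,-0.14,0,0,0.14],[0,-0.5,0.8,-0.21,0,0,0.14],[0,-0.5,0.8,-0.28,0,0,0.14],[0,-0.5,0.8,-0.28,0,0,0.14]]
  ]
}}

```text
clock: 1.75
tool_pos: [0.4968, 0.1366, 0.2309]
ee_rot: [-0.044, 0.706, 0.041, 0.705]
ft_force: [0.1, -0.2, -0.0]
width: 0.14
```

```bash
cat >> h.py <<'E'
def plan(tgt,head):
    o=get_obs(); M=R.from_quat(o["ee_rot"]).as_matrix(); h=np.degrees(np.arctan2(M[1,2],M[0,2]))
    print("pos",o["tool_pos"].round(4),"head",h.round(1),"tilt",M[2,0].round(4),"F",o["ft_force"].round(1))
    print("shift",(M.T@(np.array(tgt)-o["tool_pos"])/.1).round(3),"rx",((h-head)/120).round(3))
E
python3 - <<'E'
from h import *
plan([.555,.038,.15],33.5)
f=grab_frame("wrist"); cv2.imwrite("pics/w1.png",f["image"]); np.save("w1.npy",f,allow_pickle=True)
E
```

```text
pos [0.4968 0.1366 0.2309] head 6.9 tilt -1.0 F [ 0.1 -0.2 -0. ]
shift [ 0.813 -1.046  0.461] rx -0.221
```

View pics/w1.png

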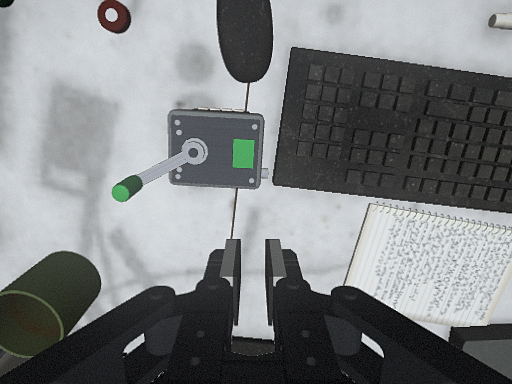

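The wrist view shows the grip top at (121,192), the pivot at (193,152), and the two slightly open fingers at (232,260) and (275,260). I'll check those points against the other cameras.

```bash
python3 - <<'E'
from h import *
f=np.load("w1.npy",allow_pickle=True).item()
print(px2w(f,121,193,.092),px2w(f,194,152,.055))
E
```

```text
[0.52071862 0.01597719 0.092     ] [0.48168115 0.07399264 0.055     ]
```

Emit:
{"op": "apply_moves", "data": {
  "motion": [
    [[0.1,-0.5,0.23,-0.06,0,0,0.14],[0.2,-1,0.46,-0.12,0,0,0.14],[0.4,-1,0.46,-0.18,0,0,0.14],[0.6,-1,0.46,-0.22,0,0,0.14],[0.6,-1,0.46,-0.22,0,0,0.14]]
  ]
}}

```text
clock: 2.3
tool_pos: [0.5519, 0.0433, 0.1687]
ee_rot: [-0.202, 0.681, 0.2, 0.675]
ft_force: [-1.4, -0.3, 0.7]
width: 0.142
```

```bash
python3 - <<'E'
from h import *
plan([.555,.037,.060],33.5)
E
```

```text
pos [0.5519 0.0433 0.1687] head 33.1 tilt -1.0 F [-1.4 -0.3  0.7]
shift [ 1.087e+00 -7.100e-02  1.000e-03] rx -0.004
```

Emit:
{"op": "apply_moves", "data": {
  "motion": [
    [[0.4,-0.07,0,0,0,0,0.14],[0.8,-0.07,0,0,0,0,0.14],[1,-0.07,0,0,0,0,0.14],[1,-0.07,0,0,0,0,0.14],[1,-0.07,0,0,0,0,0.14]]
  ]
}}

```text
clock: 2.8
tool_pos: [0.5554, 0.038, 0.0696]
ee_rot: [-0.201, 0.681, 0.2, 0.675]
ft_force: [0.8, 0.3, 1.1]
width: 0.143
```

```bash
python3 - <<'E'
from h import *
o=get_obs()
P=np.array([.4813,.0735])
# TCP targets along the arc in tool frame of now; contact offset 0.0177 behind grip along tangent
M=R.from_quat(o["ee_rot"]).as_matrix(); h0=np.degrees(np.arctan2(M[1,2],M[0,2]))
print(o["tool_pos"],h0)
for a in (0,10,20,30,40,50,60,63):
    th=np.radians(-56.5-a); t=np.array([np.sin(th),-np.cos(th)])
    p=P+.07*np.array([np.cos(th),np.sin(th)])-t*.0177
    head=33.5-a
    print(a,p.round(4),(M.T@(np.r_[p,.064]-o["tool_pos"])/.1).round(3),"rx",round((h0-head)/120,3))
f=grab_frame("wrist"); cv2.imwrite("pics/w2.png",f["image"])
f=grab_frame("side"); cv2.imwrite("pics/s2.png",f["image"])
E
```

```text
[0.55544176 0.03797557 0.06964789] 32.97284189379784
0 [0.5347 0.0249] [ 0.058  0.003 -0.245] rx -0.004
10 [0.5254 0.0164] [ 0.059 -0.018 -0.369] rx 0.079
20 [0.5149 0.0096] [ 0.06  -0.017 -0.495] rx 0.162
30 [0.5032 0.0047] [ 0.061  0.005 -0.619] rx 0.246
40 [0.491  0.0019] [ 0.062  0.049 -0.737] rx 0.329
50 [0.4784 0.0014] [ 0.063  0.112 -0.845] rx 0.412
60 [0.4659 0.003 ] [ 0.064  0.193 -0.941] rx 0.496
63 [0.4622 0.0039] [ 0.064  0.221 -0.967] rx 0.521
```

View pics/w2.png

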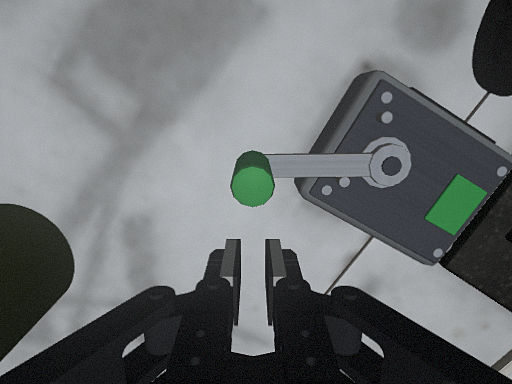

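View pics/s2.png

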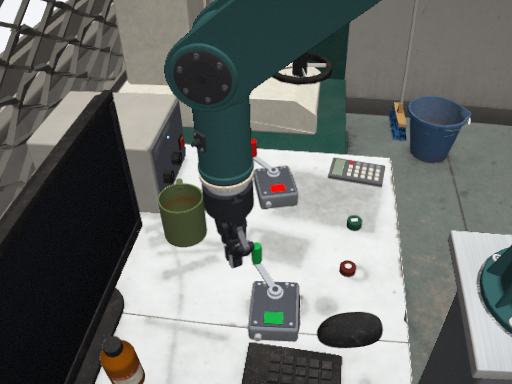

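The fingers are centred on the grip (gap at column 253, grip at 252) and behind it. Next I push along the arc.

Emit:
{"op": "apply_moves", "data": {
  "motion": [
    [[0.06,0,-0.1,0,0,0,0.14],[0.06,0,-0.2,0,0,0,0.14],[0.06,0,-0.25,0,0,0,0.14],[0.06,-0.02,-0.37,0.08,0,0,0.14],[0.06,-0.02,-0.37,0.08,0,0,0.14]]
  ]
}}

```text
clock: 3.4
tool_pos: [0.5249, 0.0153, 0.0649]
ee_rot: [-0.143, 0.695, 0.141, 0.691]
ft_force: [-1.2, 1.8, -0.5]
width: 0.142
```

```bash
cat > arc.py <<'E'
from h import *
import sys
o=get_obs();P=np.array([.4813,.0735])
M=R.from_quat(o["ee_rot"]).as_matrix(); h0=np.degrees(np.arctan2(M[1,2],M[0,2]))
print(o["tool_pos"],h0,"F",o["ft_force"].round(1))
for a in range(0,72,5):
    th=np.radians(-56.5-a); t=np.array([np.sin(th),-np.cos(th)])
    p=P+.07*np.array([np.cos(th),np.sin(th)])-t*.0177
    print(a,(M.T@(np.r_[p,.064]-o["tool_pos"])/.1).round(3),"rx",round((h0-33.5+a)/120,3))
n=sys.argv[1]
f=grab_frame("wrist"); cv2.imwrite(f"pics/w{n}.png",f["image"])
E
python3 arc.py 3
```

```text
[0.52491296 0.01525191 0.06494134] 23.201750805725755 F [-1.2  1.8 -0.5]
0 [0.009 0.05  0.128] rx -0.086
5 [0.009 0.027 0.07 ] rx -0.044
10 [0.009 0.008 0.009] rx -0.002
15 [ 0.01  -0.005 -0.052] rx 0.039
20 [ 0.01  -0.013 -0.115] rx 0.081
25 [ 0.011 -0.015 -0.178] rx 0.123
30 [ 0.011 -0.011 -0.241] rx 0.164
35 [ 0.011 -0.003 -0.303] rx 0.206
40 [ 0.012  0.011 -0.364] rx 0.248
45 [ 0.012  0.031 -0.424] rx 0.289
50 [ 0.012  0.056 -0.482] rx 0.331
55 [ 0.013  0.085 -0.538] rx 0.373
60 [ 0.013  0.119 -0.591] rx 0.414
65 [ 0.013  0.158 -0.64 ] rx 0.456
70 [ 0.013  0.201 -0.686] rx 0.498
```

View pics/w3.png

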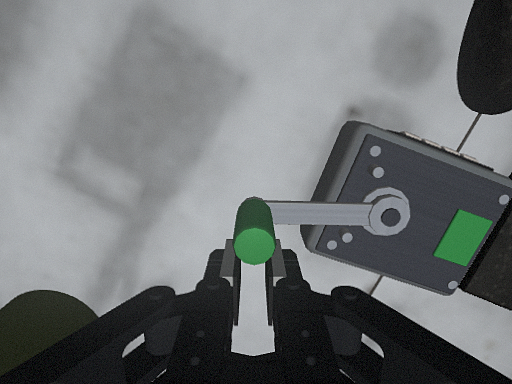

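The grip, with its top at (255,246), is nested in the notch, and the lever has started to turn. I'll keep going.

Emit:
{"op": "apply_moves", "data": {
  "motion": [
    [[0,-0.01,-0.12,0.08,0,0,0.14],[0,-0.01,-0.18,0.12,0,0,0.14],[0,-0.01,-0.24,0.165,0,0,0.14],[0,0,-0.3,0.205,0,0,0.14],[0,0.01,-0.36,0.25,0,0,0.14]]
  ]
}}

```text
clock: 3.95
tool_pos: [0.4939, 0.0019, 0.0656]
ee_rot: [0.04, 0.706, -0.043, 0.706]
ft_force: [1.6, 0.4, -1.1]
width: 0.142
```

```bash
python3 arc.py 4
```

```text
[0.49392882 0.00188004 0.06562733] -6.664887367636839 F [ 1.6  0.4 -1.1]
0 [0.015 0.276 0.378] rx -0.335
5 [0.015 0.226 0.339] rx -0.293
10 [0.015 0.181 0.296] rx -0.251
15 [0.015 0.138 0.249] rx -0.21
20 [0.016 0.101 0.199] rx -0.168
25 [0.016 0.067 0.145] rx -0.126
30 [0.016 0.039 0.089] rx -0.085
35 [0.016 0.016 0.031] rx -0.043
40 [ 0.016 -0.003 -0.03 ] rx -0.001
45 [ 0.016 -0.016 -0.091] rx 0.04
50 [ 0.016 -0.023 -0.154] rx 0.082
55 [ 0.017 -0.025 -0.217] rx 0.124
60 [ 0.017 -0.022 -0.28 ] rx 0.165
65 [ 0.017 -0.013 -0.342] rx 0.207
70 [ 0.017  0.001 -0.403] rx 0.249
```

View pics/w4.png

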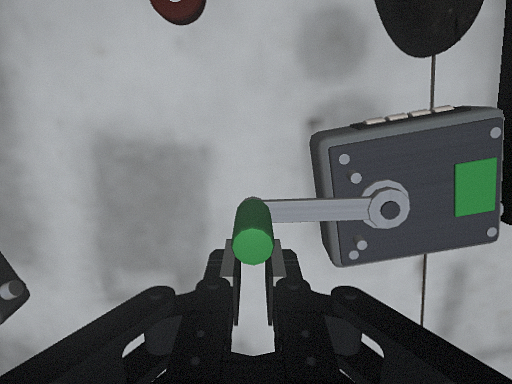

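The lever is about two thirds of the way, with the grip top at (253,245) still in the notch. I'll go on to about 60° slowly, watching the force.

Emit:
{"op": "apply_moves", "data": {
  "motion": [
    [[0,-0.02,-0.09,0.04,0,0,0.14],[0,-0.02,-0.15,0.08,0,0,0.14],[0,-0.025,-0.22,0.125,0,0,0.14],[0,-0.025,-0.25,0.145,0,0,0.14],[0,-0.025,-0.25,0.145,0,0,0.14]]
  ]
}}

```text
clock: 4.5
tool_pos: [0.469, 0.0025, 0.066]
ee_rot: [0.147, 0.691, -0.149, 0.692]
ft_force: [2.6, 0.1, -1.4]
width: 0.14
```

```bash
python3 arc.py 5|egrep "F|^[567]"
```

```text
[0.46897174 0.00248525 0.06597889] -24.167545514909076 F [ 2.6  0.1 -1.4]
5 [0.019 0.415 0.486] rx -0.439
50 [0.02  0.028 0.091] rx -0.064
55 [0.02  0.007 0.031] rx -0.022
60 [ 0.02  -0.008 -0.03 ] rx 0.019
65 [ 0.02  -0.018 -0.092] rx 0.061
70 [ 0.02  -0.023 -0.155] rx 0.103
```

View pics/w5.png

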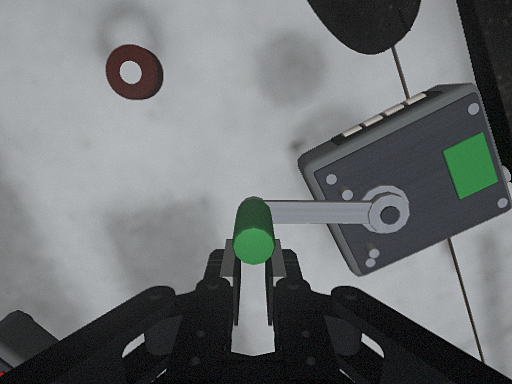

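It is at about 57° with a force of about 2.6 N, and the stop pin at (347,195) is almost touching the bar. I'll press on gently to the stop.

Emit:
{"op": "apply_moves", "data": {
  "motion": [
    [[0,-0.008,-0.03,0.02,0,0,0.14],[0,-0.01,-0.05,0.03,0,0,0.14],[0,-0.01,-0.06,0.03,0,0,0.14],[0,-0.01,-0.06,0.03,0,0,0.14]]
  ]
}}

```text
clock: 4.95
tool_pos: [0.466, 0.0031, 0.0664]
ee_rot: [0.167, 0.685, -0.17, 0.689]
ft_force: [5.4, -3.5, -4.3]
width: 0.141
```

```bash
python3 arc.py 6|egrep "F|^[567]"
```

```text
[0.46596472 0.00313471 0.06639704] -27.57236604929865 F [ 5.4 -3.5 -4.3]
5 [0.026 0.451 0.49 ] rx -0.467
50 [0.025 0.042 0.118] rx -0.092
55 [0.024 0.017 0.06 ] rx -0.051
60 [ 0.024 -0.002  0.   ] rx -0.009
65 [ 0.024 -0.016 -0.061] rx 0.033
70 [ 0.023 -0.024 -0.124] rx 0.074
```

View pics/w6.png

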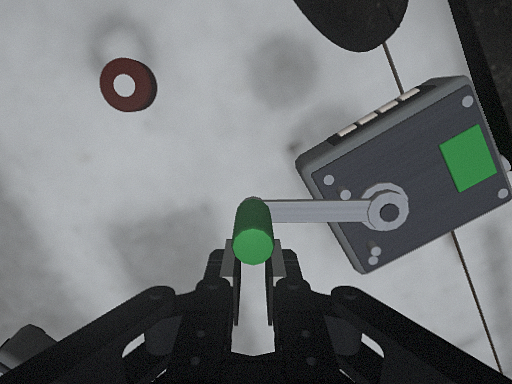

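The force is rising and the tool stops short of its target, which fits being at the stop. I'll press a little more to confirm.

Emit:
{"op": "apply_moves", "data": {
  "motion": [
    [[0,0,-0.05,0,0,0,0.14],[0,0,-0.08,0,0,0,0.14],[0,0,-0.08,0,0,0,0.14]]
  ]
}}

```text
clock: 5.3
tool_pos: [0.4652, 0.0042, 0.0673]
ee_rot: [0.165, 0.681, -0.169, 0.693]
ft_force: [11.7, -11.8, -10.8]
width: 0.138
```

```bash
python3 arc.py 7|egrep "F|^[567]"
```

```text
[0.46515706 0.00415622 0.06730089] -27.325497603460658 F [ 11.7 -11.8 -10.8]
5 [0.041 0.443 0.503] rx -0.465
50 [0.035 0.036 0.13 ] rx -0.09
55 [0.034 0.012 0.072] rx -0.049
60 [ 0.033 -0.007  0.012] rx -0.007
65 [ 0.032 -0.021 -0.05 ] rx 0.035
70 [ 0.031 -0.029 -0.112] rx 0.076
```

View pics/w7.png

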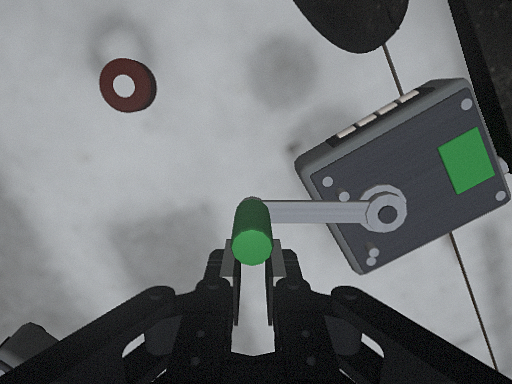

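It is firmly at the stop: 16 N and no further motion. Next I ease off and lift clear so the lever can spring back.

Emit:
{"op": "apply_moves", "data": {
  "motion": [
    [[0,0,0.08,0,0,0,0.14],[-0.35,0,0.1,0,0,0,0.14],[-0.8,0,0.1,0,0,0,0.14],[-1,0,0.1,0,0,0,0.14],[-1,0,0.1,0,0,0,0.14]]
  ]
}}

```text
clock: 5.85
tool_pos: [0.474, 0.0003, 0.1702]
ee_rot: [0.164, 0.68, -0.169, 0.695]
ft_force: [-0.1, 0.1, -0.4]
width: 0.138
```

```bash
python3 - <<'E'
from h import *
o=get_obs();print(o["clock"],o["tool_pos"],o["ft_force"].round(1))
for n in("wrist","side","scene"):
    f=grab_frame(n);np.save(n+"8.npy",f,allow_pickle=True);cv2.imwrite(f"pics/{n}8.png",f["image"])
E
```

```text
5.85 [4.74029261e-01 3.41637580e-04 1.70202146e-01] [-0.1  0.1 -0.4]
```

View pics/wrist8.png

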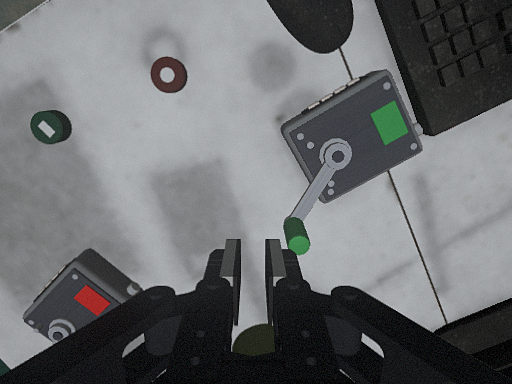

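View pics/side8.png

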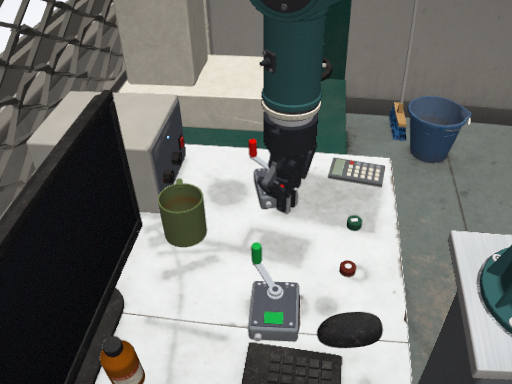

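View pics/scene8.png

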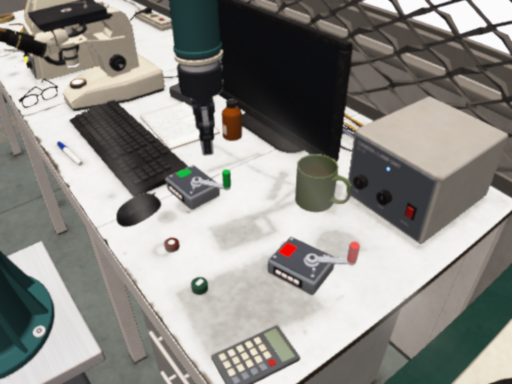

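The lever has sprung back: the side view has the grip at (256,246) and the scene view at (227,178), as at the start. The red lever looks unmoved at (353,250). I'll let it settle and compare the pictures numerically.

Emit:
{"op": "apply_moves", "data": {
  "motion": [
    [[-0.2,0,0,0,0,0,0.14],[-0.3,0,0,0,0,0,0.14],[-0.3,0,0,0,0,0,0.14],[-0.3,0,0,0,0,0,0.14],[-0.3,0,0,0,0,0,0.14]]
  ]
}}

```text
clock: 6.5
tool_pos: [0.4702, 0.0011, 0.1956]
ee_rot: [0.164, 0.682, -0.169, 0.692]
ft_force: [-0.5, 0.6, -0.0]
width: 0.133
```

```bash
python3 - <<'E'
from h import *
def cen(im,box,ch):
    x0,y0,x1,y1=box; a=im[y0:y1,x0:x1].astype(int); o=[c for c in(0,1,2) if c!=ch]
    m=(a[...,ch]-np.maximum(a[...,o[0]],a[...,o[1]]))>50
    y,x=np.nonzero(m); return round(x.mean()+x0,2),round(y.mean()+y0,2),m.sum()
s,c=grab_frame("side")["image"],grab_frame("scene")["image"]
s0,c0=[cv2.imread(f"pics/{n}0.png") for n in("side","scene")]
for n,i in(("before",(s0,c0)),("after",(s,c))):
    print(n,"green side",cen(i[0],(240,235,275,270),1),"scene",cen(i[1],(215,160,240,195),1),"red scene",cen(i[1],(340,235,365,270),2),"red side",cen(i[0],(245,135,262,160),2))
o=get_obs();print(o["clock"],o["tool_pos"],o["ft_force"].round(1),abs(o["qvel"]).max())
E
```

```text
before green side (np.float64(256.51), np.float64(252.26), np.int64(158)) scene (np.float64(225.9), np.float64(177.19), np.int64(97)) red scene (np.float64(353.06), np.float64(251.23), np.int64(181)) red side (np.float64(252.43), np.float64(147.16), np.int64(134))
after green side (np.float64(256.32), np.float64(252.48), np.int64(167)) scene (np.float64(225.93), np.float64(177.19), np.int64(96)) red scene (np.float64(353.09), np.float64(251.3), np.int64(183)) red side (np.float64(252.43), np.float64(147.16), np.int64(134))
6.6 [0.47033701 0.00107437 0.19577273] [0.3 0.8 0.6] 0.0037909285582065685
```

```bash
python3 -c "
from bench import *
print(close_job())"
```

```text
the job is handed in; nothing more can be done
None
```

I swung the green lever to its stop with slightly open fingers cupped behind the grip. I then lifted clear, and the lever sprang back to rest on its own. The job was handed in at about 6.6 s.

- **Stop reached:** at about 60° the tool stopped advancing while the horizontal force rose from about 3 N to about 16 N. I did not read the drums, so the count itself is not confirmed.
- **Back at rest:** after release the green grip was within 0.3 px of its starting position in both fixed cameras.
- **Red lever:** it stayed within 0.1 px of its starting position in both cameras.
- **Robot clear:** the tool ended at z = 0.196 m, touching nothing, with the force reading at noise level (under about 1 N).

No check failed. The only disagreement was about 4 mm in y between the side and scene cameras when I first located the grip; the wrist camera settled it.

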